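Load a flanged paste cartridge into the slotted holder

TASK

Take the solder-paste cartridge with the red head and slide it sideways into the slot of the grey holder from its open front, right home to the end of the slot, barrel in the slot and flange above the plate, then let it down so that it hangs upright with its white flange resting on the plate. Let go of it, and leave the cartridge with the blue head standing where it is.

Things in the scene. Friction and masses are not known exactly. Their poses are not given: they have to be found in the camera images.
- cartridge_red: Round cartridge standing on the bench, 118 mm tall, about 0.12 kg. From the bottom: black foot 40 mm in diameter (0 to 14 mm up), amber barrel dia. 26 (14 to 74), white flange dia. 52 (74 to 80), red head dia. 28 (80 to 118) to grip from above. Origin: centre of the foot's underside; z up its axis. This is the one to load.
- cartridge_blue: Round cartridge standing on the bench, 118 mm tall, about 0.12 kg. From the bottom: black foot 40 mm in diameter (0 to 14 mm up), amber barrel dia. 26 (14 to 74), white flange dia. 52 (74 to 80), blue head dia. 28 (80 to 118) to grip from above. Origin: centre of the foot's underside; z up its axis. Bystander: stays where it stands.
- holder: Fixed grey stand, base 120 x 130 x 10 mm, with side walls 90 mm apart and a rear wall under a level dark steel plate 100 (x) by 110 (y) mm, underside 102, top 110 mm above the bench, nothing above it. Slot in the plate along x: 34 mm wide, mouth flared to 54, open at the front edge (x = -50 mm), closed at x = +12. Origin: centre of the base's underside; x points into the slot, z up.
- holder_seat (a point): Where the cartridge's axis belongs: on the slot's middle line, at the height of the plate's top, 45 mm in from the plate's front edge and 17 mm before the slot's closed end. Axes as the holder's: x into the slot, z up. With its flange resting on the plate, the cartridge's origin is 74 mm below. Foot and flange are wider than the slot: it goes in sideways, foot under the plate, flange above.

How it is judged:
By the outcome, as a careful person would: the job done as asked, in the order asked, and still so for the second after the job is handed in, with the robot touching nothing.
It also fails if it takes over 35 s, if anything falls off the work surface, if the arm or the gripper's body presses on something with over 40 N, if the wrist force passes 120 N, or if a joint passes its speed limit or range.

ROBOT

A 6-joint arm with a two-finger parallel gripper is mounted at the origin on a cart in front of the work surface, level with it; the furniture and walls round the work are solid. World frame = base frame: x ahead of the robot, y to its left, z up, the work surface at z = 0. Lengths are in m, angles in rad, forces in N, time in s.
With the tool pointing down it reaches from about 0.25 to 0.725 m from the base axis. Payload 9.7 kg.
Tool frame: the origin (TCP) lies midway between the tips of the shut fingers; the grasp point (between the pads) lies 19 mm behind it; z points along the fingers, y is the line along which they close (so a half turn about z gives the same grasp; the last joint's range is limited). The gripper opens to 85 mm and grips with 20 to 120 N. Pads are 22 mm wide; open, the fingers measure 114 mm over their backs; the gripper's body (76 mm by 85 mm) begins 54 mm behind the grasp point. The pads swing forward as they close: fully open they stand 13 mm farther back than shut.
Start: joints at [-1.259, 0.087, 0.176, 1.66, 0, 1.571], TCP at [0.169, -0.523, 0.231] pointing down, gripper open.
Joint ranges: [-3.13, 3.13], [-0.85, 1.81], [-1.15, 1.24], [-2.2, 2.28], [-1.44, 1.52], [-3.14, 3.14]. Speed limits (rad/s): [2.22, 2.22, 2.57, 3.14, 3.14, 3.14].

INTERFACE

Orientations are given as a unit quaternion [w, x, y, z].
In Python, from bench import ctrl gives the robot as it stands.
- The arm moves only by the tool move_tool, called by a JSON object that holds its "api" and its "payload", one argument or row to a line. Schema: {"type":"object","properties":{"plan":{"type":"object","properties":{"rows":{"type":"array","items":{"type":"array","items":{"type":"number"},"minItems":7,"maxItems":7},"minItems":1,"maxItems":20}},"additionalProperties":false,"required":["rows"]},"squeeze":{"type":"number"},"only":{"type":"string"},"quiet":{"type":"boolean"},"lines":{"type":"string"}},"required":["plan"],"additionalProperties":false}. plan is an object whose key "rows" holds a list of rows, 1 to 20 of them, each of 7 numbers: dx, dy, dz in m, then a rotation vector rx, ry, rz in rad, then the opening from 0.0 (shut) to 1.0 (fully open); each row shifts and turns the commanded pose from where the row before left it, along the tool's axes as they then stand; what a row does not reach is not made up. A row lasts 1/8 s, in which the tool goes at most 0.0625 m and 0.188 rad, less where a joint would pass 70% of its speed; a pose out of reach is approached as far as the arm can. The fingers move at their own pace and stop on an object; squeeze is the grip in N (left out, the last holds). Time passes only in rows, so rows that do not move let the fingers close. The tool returns the time, the measured TCP pose, the force, the opening and the grip force at its end. only (a regular expression) keeps the lines of the reply that match it, lines (a string "A,B") keeps lines A to B, and quiet returns only ok. Input that does not fit is refused with a message, and nothing moves.
- ctrl.read_state(): the state, without advancing time (a new reading comes with each control period).
- ctrl.capture(name): name is "scene" or "top" or "wrist"; returns the picture (400x640x3 uint8, red, green, blue); there is no depth.
- ctrl.camera_model(name): a dict with "fovy" (degrees; the focal length in pixels is half the picture's height over the tangent of half this angle, whatever the lens; pixels are square), "cx", "cy" (the principal point, pixels), "rvec" (rotation vector, rad) and "tvec" (3), from world to camera coordinates, as OpenCV has them; the wrist camera has in their place "mount" (4x4, takes a point from camera to tool coordinates, whose origin is the TCP and whose axes are the flange's). Camera axes: x right, y down, z forward; pixel columns grow to the right and rows downward; lengths in m; the calibration is good to about 2 mm. The wrist camera is an equidistant fisheye: a pixel r from the principal point sees the ray r / f radians off the axis. A picture is of the moment at which its call begins: read the wrist's pose just before it. camera_model takes no time and is no camera call.
- ctrl.job_done(): hands the job in; it is judged then, once.
The state is a dict: "time": time; "joint_pos": joint angles; "qvel": joint speeds; "effort": joint torques, N m; "ee_pos": TCP position; "ee_rot": TCP orientation; "contact_force": force on the tool from outside, world axes, zero at the start; "torque": the same for the moment, N m; "finger_gap": opening from 0.0 (shut) to 1.0 (fully open); "grip_force": force on a finger pad.
Only numpy, scipy, OpenCV 4.12 (cv2) and the standard library are available. Lean on these libraries where they do the work, as an engineer would, in place of code of your own. Each camera call takes 0.05 s, during which the arm holds its last target. There are 200 camera calls.

## Working session

There is one attempt and no reset: what is moved stays moved. The work goes in short steps, Python scripts to look and compute and a tool call to move; the robot and the scene stay as the last step left them, time stands still between calls to the robot, and variables do not carry over. Pictures are saved under pics/ and viewed, at most 10 in all, crops included, and the job is handed in when it is done.

```bash
mkdir -p pics; ls
```

Run:
```python
from bench import ctrl
import cv2
for n in("scene","top"):
    cv2.imwrite(f"pics/{n}0.png",ctrl.capture(n)[:,:,::-1]); print(n,ctrl.camera_model(n))
print(ctrl.camera_model("wrist")); print(ctrl.read_state())
```

```text
bench.py
pics
scene {'fovy': 42.891047182552896, 'cx': 302.00611014850494, 'cy': 196.08394493098595, 'rvec': array([ 1.01870742, -2.19977754,  1.27113537]), 'tvec': array([0.50615489, 0.19139212, 0.73009017])}
top {'fovy': 49.760817336192176, 'cx': 330.2168368993064, 'cy': 192.28483425117201, 'rvec': array([ 2.20246537, -2.20604102,  0.02699106]), 'tvec': array([0.23100198, 0.49337232, 0.95541697])}
{'fovy': 65.70646984690485, 'cx': 319.99058642642945, 'cy': 196.7881918257898, 'mount': array([[ 5.07901509e-04, -9.45564271e-01, -3.25435018e-01,
         8.46584479e-02],
       [ 9.99999829e-01,  3.85513343e-04,  4.40560392e-04,
         1.36917900e-03],
       [-2.91118624e-04, -3.25435186e-01,  9.45564305e-01,
        -1.42619799e-01],
       [ 0.00000000e+00,  0.00000000e+00,  0.00000000e+00,
         1.00000000e+00]])}
{'time': 0.1, 'joint_pos': array([-1.25896720e+00,  8.74285018e-02,  1.75208220e-01,  1.65978458e+00,
       -5.07864018e-06,  1.57080115e+00]), 'qvel': array([-0.0017594 , -0.00021916,  0.0003431 ,  0.00257499, -0.00062165,
        0.00157551]), 'effort': array([ 2.10257817e-04, -5.21561301e+01,  4.65650868e+01,  1.60391175e-02,
       -1.96136364e-05, -5.81445761e-06]), 'ee_pos': array([ 0.16867756, -0.52328661,  0.23063843]), 'ee_rot': array([-5.96540888e-04,  9.87870121e-01,  1.55281223e-01, -9.63424524e-05]), 'contact_force': array([ 0.65889513,  0.0307064 , -0.02127886]), 'torque': array([ 0.0026369 , -0.02433594, -0.01578664]), 'grip_force': 0.0, 'finger_gap': 1.0056629384743732}
```

View pics/scene0.png

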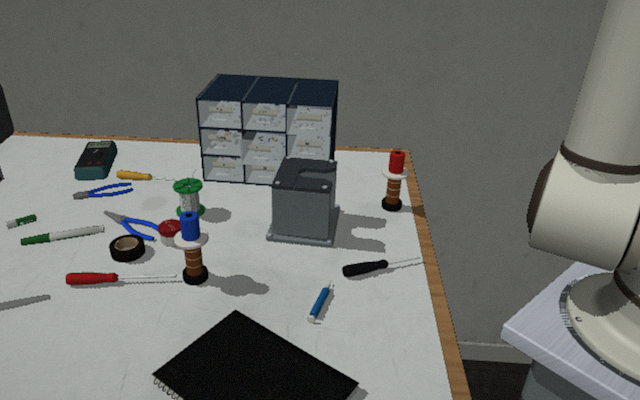

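View pics/top0.png

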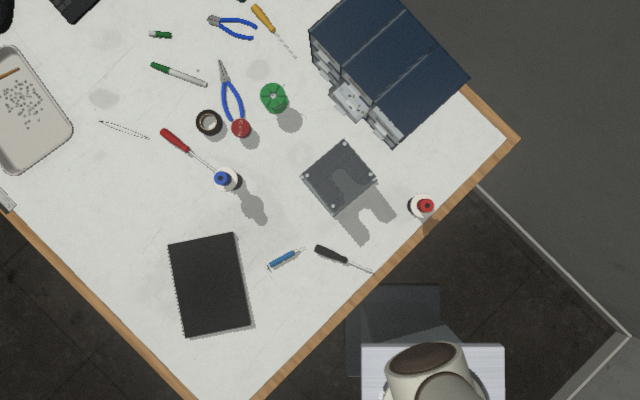

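Scene: red-headed cartridge at about (397,160), blue at (190,225), holder plate around (305,172). Top: red head (426,205), blue (222,178), plate corners near (345,140), (303,178), (337,214), (376,180). I'll crop in on the plate.

Create h.py:
```python
import cv2,numpy as np
from bench import ctrl
from scipy.spatial.transform import Rotation as R
def rays(n,px,st=None):
    m=ctrl.camera_model(n); f=200/np.tan(np.radians(m["fovy"])/2)
    d=(np.atleast_2d(px).astype(float)-[m["cx"],m["cy"]])/f
    if n=="wrist":
        r=np.linalg.norm(d,axis=1,keepdims=True); d=np.c_[d*np.sinc(r/np.pi),np.cos(r)]
        T=np.eye(4);T[:3,:3]=R.from_quat(np.roll(st["ee_rot"],-1)).as_matrix();T[:3,3]=st["ee_pos"]
        M=T@m["mount"]; return M[:3,3],d@M[:3,:3].T
    Rm=cv2.Rodrigues(m["rvec"])[0]
    return -Rm.T@m["tvec"],np.c_[d,np.ones(len(d))]@Rm
def plane(n,px,z,st=None):
    o,d=rays(n,px,st); return o+d*((z-o[2])/d[:,2])[:,None]
def tri(a,b):
    A=np.zeros((3,3));B=np.zeros(3)
    for o,d in(a,b):
        d=d[0]/np.linalg.norm(d[0]);P=np.eye(3)-np.outer(d,d);A+=P;B+=P@o
    return np.linalg.solve(A,B)
def blobs(im,kind,amin=40):
    h=cv2.cvtColor(im,cv2.COLOR_RGB2HSV); H,S,V=cv2.split(h)
    m={"red":((H<6)|(H>174))&(S>170)&(V>60),"blue":(H>105)&(H<125)&(S>170)&(V>60)}[kind].astype(np.uint8)
    n,l,s,c=cv2.connectedComponentsWithStats(m)
    return [(s[i].tolist(),c[i].round(1).tolist()) for i in range(1,n) if s[i,4]>amin]
```

Run:
```python
from h import *
for n in("scene","top"):
    im=cv2.imread(f"pics/{n}0.png")[:,:,::-1].copy()
    for k in("red","blue"): print(n,k,blobs(im,k))
t=cv2.imread("pics/top0.png");s=cv2.imread("pics/scene0.png")
a=cv2.resize(t[130:250,290:450],None,fx=5,fy=5,interpolation=2);cv2.imwrite("pics/tc.png",a)
a=cv2.resize(s[140:260,255:415],None,fx=5,fy=5,interpolation=2);cv2.imwrite("pics/sc.png",a)
```

```text
scene red [([389, 150, 16, 24, 294], [396.3, 161.7]), ([159, 220, 21, 17, 235], [168.6, 228.0]), ([66, 273, 51, 12, 490], [89.4, 277.9])]
scene blue [([88, 183, 45, 14, 251], [109.1, 190.2]), ([180, 211, 18, 30, 447], [189.1, 225.8]), ([121, 218, 37, 22, 282], [138.0, 227.0])]
top red []
top blue [([220, 18, 37, 10, 127], [238.3, 21.0]), ([219, 22, 34, 18, 122], [234.4, 32.7]), ([222, 83, 9, 37, 97], [224.2, 99.9]), ([227, 82, 16, 35, 92], [236.1, 97.3])]
```

View pics/tc.png

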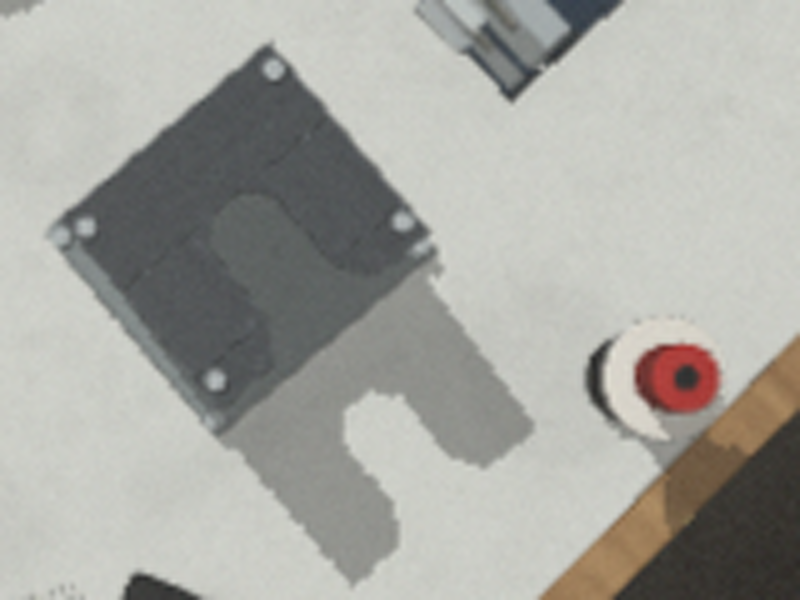

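View pics/sc.png

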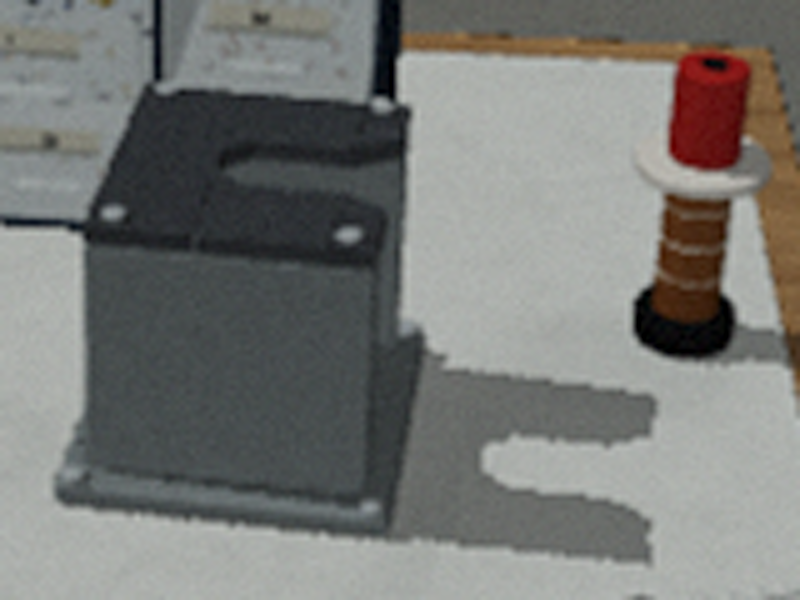

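Top crop: plate screws at (273,69), (86,227), front ones (402,221), (215,380), slot opening to the lower right; red head's dark socket at (686,377). Scene crop: the same screws at (165,90), (113,212), (382,105), (348,235); socket (714,64).

Run:
```python
from h import *
T=lambda p:np.array(p)/5+[289.6,129.6]
S=lambda p:np.array(p)/5+[254.6,139.6]
pr={'RL':((86,227),(113,212)),'RR':((273,69),(165,90)),'FR':((402,221),(382,105)),'FL':((215,380),(348,235)),'sock':((686,377),(714,64))}
P={}
for k,(a,b) in pr.items():
    P[k]=tri(rays("top",T(a)),rays("scene",S(b))); print(k,P[k].round(4))
c=(P['RL']+P['RR']+P['FR']+P['FL'])/4; x=(P['RL']+P['RR']-P['FR']-P['FL'])/2;y=(P['RL']+P['FL']-P['RR']-P['FR'])/2
print(c,np.linalg.norm(x),np.linalg.norm(y),np.degrees(np.arctan2(x[1],x[0])),np.degrees(np.arctan2(-y[0],y[1])))
# slot end & edges on plate top in top view
print(plane("top",T([(270,43),(437,258),(222,432),(50,232),(240,200)]),.11).round(4))
# floor: foot, barrel axis from scene
print("head dir",plane("top",T([(686,377)]),.118), plane("top",T([(655,378)]),.08))
```

```text
RL [0.5243 0.2753 0.1138]
RR [0.5875 0.2007 0.1123]
FR [0.5261 0.1493 0.1137]
FL [0.4633 0.2241 0.1132]
sock [0.4638 0.0383 0.1199]
[0.52527771 0.21231204 0.11321993] 0.07982607871098542 0.09772934908831228 39.975586127023924 40.14128454256042
[[0.5991 0.2027 0.11  ]
 [0.5127 0.1362 0.11  ]
 [0.4434 0.2222 0.11  ]
 [0.5234 0.2909 0.11  ]
 [0.5361 0.2149 0.11  ]]
head dir [[0.46507672 0.03904507 0.118     ]] [[0.46466643 0.04350779 0.08      ]]
```

Add to h.py:
```python
def togo(p,yaw=None):
    st=ctrl.read_state(); Rm=R.from_quat(np.roll(st["ee_rot"],-1)).as_matrix()
    print("tool delta",(Rm.T@(np.array(p)-st["ee_pos"])).round(4),"yaw now",np.degrees(np.arctan2(Rm[1,0],Rm[0,0])).round(2),"tilt",Rm[:,2].round(4), "at",st["ee_pos"].round(4))
    if yaw is not None: print("rz",-np.radians(yaw-np.degrees(np.arctan2(Rm[1,0],Rm[0,0]))).round(4))
```

Run:
```python
from h import *
togo([.45,.045,.24],40)
# cabinet front-lower-right corner: top px (392,147)->scene near? print on several planes
for z in(.0,.1,.15,.2): print(z,plane("top",[[395,148],[310,30],[340,70],[470,78]],z).round(3).tolist())
print(tri(rays("top",[470,78]),rays("scene",[338,80])).round(3),tri(rays("top",[395,148]),rays("scene",[287,93])).round(3))
```

```text
tool delta [ 0.4421 -0.4546 -0.0088] yaw now 17.87 tilt [-4.0e-04  1.1e-03 -1.0e+00] at [ 0.1687 -0.5233  0.2306]
rz -0.3863
0.0 [[0.594, 0.084, 0.0], [0.864, 0.276, 0.0], [0.772, 0.208, 0.0], [0.752, -0.087, 0.0]]
0.1 [[0.581, 0.098, 0.1], [0.823, 0.271, 0.1], [0.74, 0.209, 0.1], [0.723, -0.055, 0.1]]
0.15 [[0.574, 0.106, 0.15], [0.802, 0.268, 0.15], [0.724, 0.21, 0.15], [0.708, -0.039, 0.15]]
0.2 [[0.567, 0.113, 0.2], [0.782, 0.265, 0.2], [0.709, 0.211, 0.2], [0.693, -0.022, 0.2]]
[ 0.696 -0.028  0.187] [0.589 0.148 0.225]
```

{"api": "move_tool", "payload": {
  "plan": {"rows":[[0.037, -0.038, -0.001, 0, 0, 0, 1], [0.037, -0.038, -0.001, 0, 0, 0, 1], [0.037, -0.038, -0.001, 0, 0, 0, 1], [0.037, -0.038, -0.001, 0, 0, 0, 1], [0.037, -0.038, -0.001, 0, 0, 0, 1], [0.037, -0.038, -0.001, 0, 0, 0, 1], [0.037, -0.038, -0.001, 0, 0, 0, 1], [0.037, -0.038, -0.001, 0, 0, 0, 1], [0.037, -0.038, -0.001, 0, 0, 0, 1], [0.037, -0.038, 0, 0, 0, 0, 1], [0.037, -0.038, 0, 0, 0, 0, 1], [0.035, -0.036, 0, 0, 0, 0, 1], [0, 0, 0, 0, 0, -0.129, 1], [0, 0, 0, 0, 0, -0.129, 1], [0, 0, 0, 0, 0, -0.128, 1], [0, 0, 0, 0, 0, 0, 1]]}
}}

```text
time: 2.1
ee_pos: [0.45, 0.0443, 0.24]
ee_rot: [-0.0, 0.94, 0.341, -0.0]
contact_force: [0.1, 0.1, -0.4]
finger_gap: 1.004
grip_force: 0.0
```

Run:
```python
from h import *
st=ctrl.read_state(); im=ctrl.capture("wrist"); cv2.imwrite("pics/w1.png",im[:,:,::-1]); np.save("w1.npy",st,allow_pickle=True)
print(blobs(im,"red")); togo([.464,.038,.083],40)
```

```text
[([323, 161, 28, 35, 710], [335.6, 178.0])]
tool delta [0.0068 0.0138 0.1571] yaw now 39.82 tilt [-4.e-04 -1.e-04 -1.e+00] at [0.45   0.0442 0.2401]
rz -0.0031
```

View pics/w1.png

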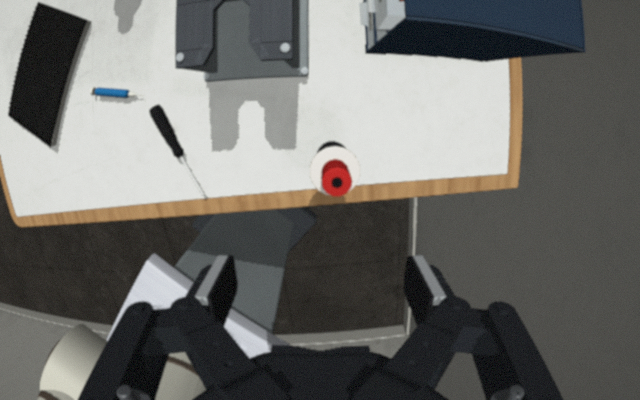

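Wrist view: red head with socket at (337,182); plate's front screws at (179,57) and (285,47); cabinet top right.

Run:
```python
from h import *
st=np.load("w1.npy",allow_pickle=True).item()
im=cv2.imread("pics/w1.png"); g=cv2.cvtColor(im,cv2.COLOR_BGR2GRAY)
def cen(cx,cy,r,dark):
    p=g[cy-r:cy+r+1,cx-r:cx+r+1].astype(float); w=np.clip((np.median(p)-p-15) if dark else (p-np.median(p)-40),0,None)
    yy,xx=np.mgrid[-r:r+1,-r:r+1]; return [cx+(w*xx).sum()/w.sum(),cy+(w*yy).sum()/w.sum()]
T=lambda p:np.array(p)/5+[289.6,129.6]
S=lambda p:np.array(p)/5+[254.6,139.6]
for n,w,t,s,z in(("sock",cen(337,182,5,1),(686,377),(714,64),.118),("FL",cen(179,57,7,0),(215,380),(348,235),.111),("FR",cen(285,47,7,0),(402,221),(382,105),.111)):
    r=rays("wrist",w,st)
    print(n,np.round(w,1),plane("wrist",w,z,st).round(4),tri(r,rays("top",T(t))).round(4),tri(r,rays("scene",S(s))).round(4))
```

```text
sock [336.3 182.3] [[0.4655 0.0361 0.118 ]] [0.4652 0.0372 0.1164] [0.4649 0.0356 0.1185]
FL [173.6  57.1] [[0.4615 0.2273 0.111 ]] [0.4634 0.2247 0.1171] [0.4616 0.2251 0.1144]
FR [284.7  46.9] [[0.5285 0.1473 0.111 ]] [0.5286 0.1493 0.1   ] [0.5277 0.1465 0.1123]
```

{"api": "move_tool", "payload": {
  "plan": {"rows":[[0.0066, 0.0156, 0, 0, 0, -0.003, 1], [0, 0, 0.04, 0, 0, 0, 1], [0, 0, 0.04, 0, 0, 0, 1], [0, 0, 0.04, 0, 0, 0, 1], [0, 0, 0.037, 0, 0, 0, 1], [0, 0, 0, 0, 0, 0, 1], [0, 0, 0, 0, 0, 0, 1]]},
  "squeeze": 40
}}

```text
time: 3.02
ee_pos: [0.4661, 0.0363, 0.0847]
ee_rot: [0.0, 0.939, 0.343, 0.001]
contact_force: [0.6, 0.6, -0.5]
finger_gap: 1.005
grip_force: 0.0
```

{"api": "move_tool", "payload": {
  "plan": {"rows":[[0, 0, 0, 0, 0, 0, 0.2], [0, 0, 0, 0, 0, 0, 0.2], [0, 0, 0, 0, 0, 0, 0.2], [0, 0, 0, 0, 0, 0, 0], [0, 0, 0, 0, 0, 0, 0], [0, 0, 0, 0, 0, 0, 0], [0, 0, 0, 0, 0, 0, 0], [0, 0, 0, 0, 0, 0, 0]]},
  "squeeze": 60
}}

```text
time: 4.03
ee_pos: [0.4654, 0.0367, 0.0839]
ee_rot: [-0.0, 0.939, 0.343, 0.0]
contact_force: [-2.1, 1.6, 4.9]
finger_gap: 0.316
grip_force: 58.9
```

Run:
```python
from h import *
c=np.array([.5253,.2123]);u=np.array([np.cos(np.radians(40)),np.sin(np.radians(40))])
for d in(.0,.12): togo([*(c-(.005+d)*u),.083+.05],40)
```

```text
tool delta [ 0.1541 -0.0956 -0.049 ] yaw now 40.16 tilt [ 8.e-04  5.e-04 -1.e+00] at [0.4654 0.0367 0.0839]
rz 0.0028
tool delta [ 0.0341 -0.0959 -0.0491] yaw now 40.16 tilt [ 8.e-04  5.e-04 -1.e+00] at [0.4654 0.0367 0.0839]
rz 0.0028
```

{"api": "move_tool", "payload": {
  "plan": {"rows":[[0, 0, -0.025, 0, 0, 0, 0], [0, 0, -0.025, 0, 0, 0, 0], [0.009, -0.024, 0, 0, 0, 0, 0], [0.009, -0.024, 0, 0, 0, 0, 0], [0.008, -0.024, 0, 0, 0, 0, 0], [0.008, -0.024, 0, 0, 0, 0.003, 0], [0, 0, 0, 0, 0, 0, 0], [0, 0, 0, 0, 0, 0, 0]]}
}}

```text
time: 5.03
ee_pos: [0.4293, 0.1315, 0.1331]
ee_rot: [0.0, 0.94, 0.342, -0.0]
contact_force: [-0.7, -0.0, -0.8]
finger_gap: 0.314
grip_force: 59.4
```

Run:
```python
from h import *
st=ctrl.read_state(); im=ctrl.capture("wrist"); np.save("w2.npy",st,allow_pickle=True); cv2.imwrite("pics/w2.png",im[:,:,::-1])
cv2.imwrite("pics/w2c.png",cv2.resize(im[:,160:480],None,fx=2.2,fy=1.5)[:, :, ::-1] if 0 else cv2.resize(im[20:280,150:490],None,fx=2.3,fy=2.3,interpolation=2)[:,:,::-1])
cv2.imwrite("pics/s2.png",ctrl.capture("scene")[:,:,::-1]);cv2.imwrite("pics/t2.png",ctrl.capture("top")[:,:,::-1])
s=cv2.imread("pics/s2.png")[130:280,240:440];cv2.imwrite("pics/s2c.png",cv2.resize(s,None,fx=4,fy=4,interpolation=2))
```

```text
(no output)
```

View pics/w2c.png

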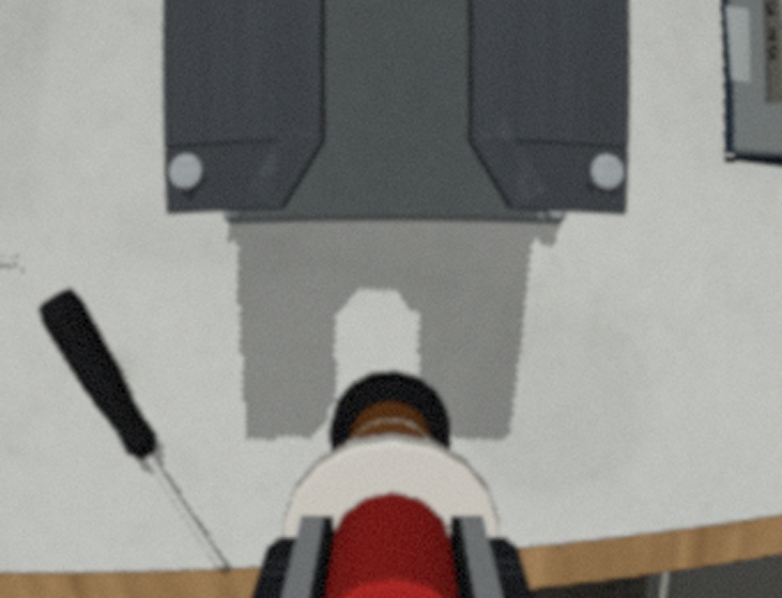

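View pics/s2c.png

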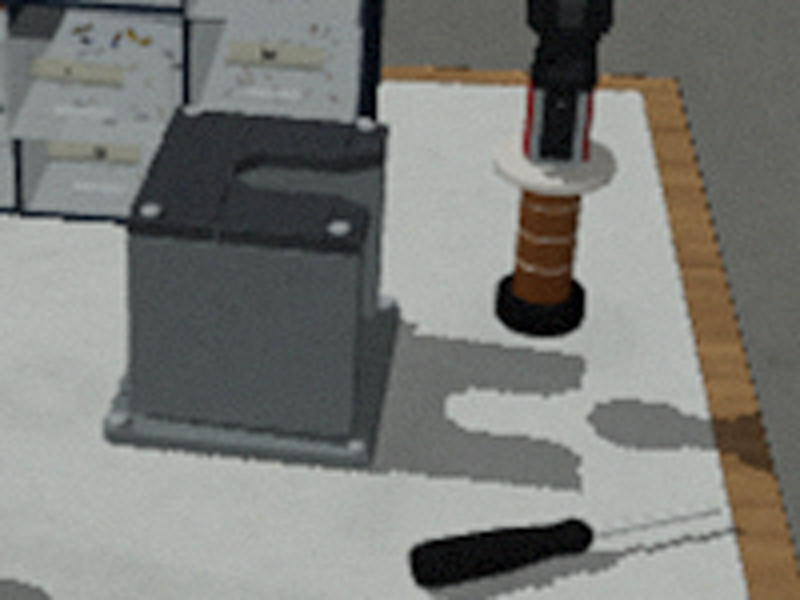

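Wrist: slot edges at crop x 323/469 and screws at 185/607 (middle 396) against head and foot centre ~391, edges symmetric, so yaw is right and it needs ~1.2 mm to the right (tool +y). Scene: the cartridge hangs upright in the grip, with its flange higher than the plate.

Run:
```python
from h import *
st=np.load("w2.npy",allow_pickle=True).item(); st1=np.load("w1.npy",allow_pickle=True).item()
C=lambda p:np.array(p)/2.3+[149.7,19.7]
Rm=R.from_quat(np.roll(st["ee_rot"],-1)).as_matrix(); L=lambda P:((P-st["ee_pos"])@Rm).round(4)
px=C([(185,171),(607,171),(323,138),(469,138),(323,5),(469,5),(166,212),(627,212)])
for z in(.110,.112): print(z,L(plane("wrist",px,z,st)).tolist())
print("tri screws",L(tri(rays("wrist",px[0],st),rays("wrist",[179,57],st1))),L(tri(rays("wrist",px[1],st),rays("wrist",[284.7,46.9],st1))))
S=lambda p:np.array(p)/4+[239.6,129.6]
for a,b in(((340,228),0),((366,124),1)):
    q=tri(rays("wrist",px[b],st),rays("scene",S(a)));print(q.round(4),L(q))
# flange near edge height : rims left/right in scene on the vertical plane through TCP axis facing camera
o,_=rays("scene",[0,0]); n=o-st["ee_pos"]; n[2]=0; n/=np.linalg.norm(n)
for p in([495,165],[616,172],[497,300],[585,306],[522,120],[594,120]):
    o,d=rays("scene",S(p)); d=d[0]; print(p,(o+d*(((st["ee_pos"]-o)@n)/(d@n))).round(4))
```

```text
0.11 [[0.0856, -0.0469, 0.0231], [0.0858, 0.0523, 0.0231], [0.092, -0.014, 0.0231], [0.092, 0.0193, 0.0231], [0.1237, -0.014, 0.023], [0.1238, 0.0192, 0.023], [0.0761, -0.052, 0.0231], [0.0763, 0.0577, 0.0231]]
0.112 [[0.0856, -0.0463, 0.0211], [0.0858, 0.0516, 0.0211], [0.0919, -0.0138, 0.0211], [0.0919, 0.0191, 0.0211], [0.1232, -0.0138, 0.021], [0.1233, 0.019, 0.021], [0.0762, -0.0513, 0.0211], [0.0764, 0.057, 0.0211]]
tri screws [ 0.0855 -0.0463  0.0208] [0.0859 0.0517 0.0212]
[0.4645 0.2214 0.1117] [ 0.0847 -0.0463  0.0213]
[0.5276 0.1465 0.1122] [0.0849 0.0517 0.0209]
[495, 165] [0.4471 0.1461 0.1235]
[616, 172] [0.4075 0.1137 0.1255]
[497, 300] [0.4425 0.1423 0.0564]
[585, 306] [0.4125 0.1178 0.0579]
[522, 120] [0.4396 0.14   0.1459]
[594, 120] [0.4165 0.121  0.1489]
```

{"api": "move_tool", "payload": {
  "plan": {"rows":[[0, 0.0013, 0, 0, 0, 0, 0], [0.02, 0, 0, 0, 0, 0, 0], [0.02, 0, 0, 0, 0, 0, 0], [0.015, 0, 0, 0, 0, 0, 0], [0.015, 0, 0, 0, 0, 0, 0], [0.015, 0, 0, 0, 0, 0, 0], [0, 0, 0, 0, 0, 0, 0]]}
}}

```text
time: 6.05
ee_pos: [0.4958, 0.1859, 0.133]
ee_rot: [-0.0, 0.94, 0.342, -0.0]
contact_force: [-0.0, 0.1, -1.4]
finger_gap: 0.315
grip_force: 59.4
```

{"api": "move_tool", "payload": {
  "plan": {"rows":[[0.012, 0, 0, 0, 0, 0, 0], [0.012, 0, 0, 0, 0, 0, 0], [0.012, 0, 0, 0, 0, 0, 0], [0, 0, 0, 0, 0, 0, 0], [0, 0, 0, 0, 0, 0, 0]]}
}}

```text
time: 6.68
ee_pos: [0.5227, 0.2085, 0.1331]
ee_rot: [0.0, 0.94, 0.342, -0.0]
contact_force: [-1.0, -0.1, -0.8]
finger_gap: 0.31
grip_force: 59.4
```

Run:
```python
from h import *
togo([.5207,.2110,.133])
im=ctrl.capture("wrist");s=ctrl.capture("scene")
a=cv2.resize(im[100:300,200:440],None,fx=2,fy=2,interpolation=2); b=cv2.resize(s[130:280,230:390],None,fx=2,fy=400/150,interpolation=2)
cv2.imwrite("pics/c3.png",np.hstack([a,b])[:,:,::-1])
```

```text
tool delta [ 0.0001 -0.0032  0.0001] yaw now 39.99 tilt [-5.e-04 -2.e-04 -1.e+00] at [0.5227 0.2085 0.1331]
```

View pics/c3.png

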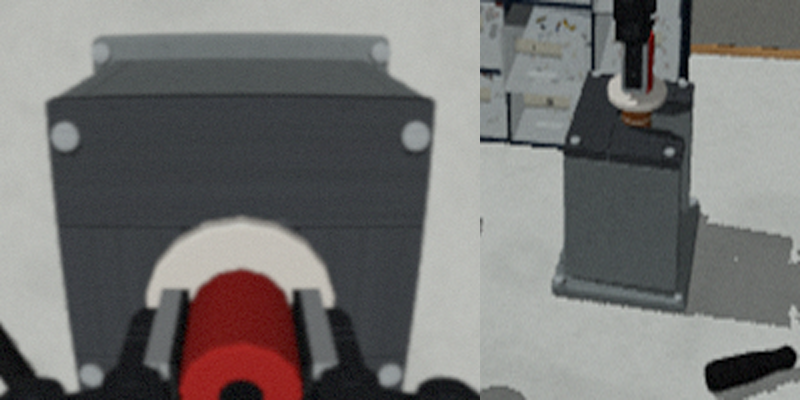

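Cartridge is in the slot, flange above the plate and centred (screw midlines 240.5, head 241), with no contact force. Lowering it.

{"api": "move_tool", "payload": {
  "plan": {"rows":[[0, 0, 0.005, 0, 0, 0, 0], [0, 0, 0.005, 0, 0, 0, 0], [0, 0, 0, 0, 0, 0, 0]]}
}}

```text
time: 7.15
ee_pos: [0.5225, 0.2084, 0.1226]
ee_rot: [0.0, 0.94, 0.342, -0.0]
contact_force: [-0.3, -1.4, -1.4]
finger_gap: 0.309
grip_force: 59.4
```

{"api": "move_tool", "payload": {
  "plan": {"rows":[[0, 0, 0.0015, 0, 0, 0, 0], [0, 0, 0, 0, 0, 0, 0]]}
}}

```text
time: 7.4
ee_pos: [0.5229, 0.2085, 0.1218]
ee_rot: [0.0, 0.94, 0.342, 0.0]
contact_force: [0.8, -0.1, -0.8]
finger_gap: 0.314
grip_force: 59.4
```

{"api": "move_tool", "payload": {
  "plan": {"rows":[[0, 0, 0.0015, 0, 0, 0, 0], [0, 0, 0, 0, 0, 0, 0]]}
}}

```text
time: 7.65
ee_pos: [0.5228, 0.2086, 0.1202]
ee_rot: [0.0, 0.94, 0.342, -0.0]
contact_force: [0.3, 0.3, -0.6]
finger_gap: 0.311
grip_force: 59.4
```

{"api": "move_tool", "payload": {
  "plan": {"rows":[[0, 0, 0.0007, 0, 0, 0, 0], [0, 0, 0, 0, 0, 0, 0]]}
}}

```text
time: 7.9
ee_pos: [0.5229, 0.2086, 0.12]
ee_rot: [-0.0, 0.94, 0.342, 0.0]
contact_force: [-2.1, -0.2, 3.4]
finger_gap: 0.315
grip_force: 59.9
```

{"api": "move_tool", "payload": {
  "plan": {"rows":[[0, 0, 0.0005, 0, 0, 0, 0], [0, 0, 0, 0, 0, 0, 0]]}
}}

```text
time: 8.15
ee_pos: [0.5229, 0.2086, 0.1199]
ee_rot: [-0.0, 0.94, 0.342, 0.0]
contact_force: [-3.4, -1.0, 6.8]
finger_gap: 0.311
grip_force: 60.3
```

Upward force shows the flange is on the plate. Releasing.

{"api": "move_tool", "payload": {
  "plan": {"rows":[[0, 0, 0, 0, 0, 0, 0.45], [0, 0, 0, 0, 0, 0, 0.6], [0, 0, 0, 0, 0, 0, 0.7], [0, 0, 0, 0, 0, 0, 0.7], [0, 0, 0, 0, 0, 0, 0.7], [0, 0, -0.01, 0, 0, 0, 0.7], [0, 0, -0.03, 0, 0, 0, 0.7], [0, 0, -0.04, 0, 0, 0, 0.7], [0, 0, -0.04, 0, 0, 0, 0.7], [-0.05, 0, 0, 0, 0, 0, 0.7], [-0.05, 0, 0, 0, 0, 0, 0.7], [-0.05, 0, 0, 0, 0, 0, 0.7], [0, 0, 0, 0, 0, 0, 0.7]]},
  "squeeze": 20
}}

```text
time: 9.78
ee_pos: [0.4063, 0.1109, 0.2409]
ee_rot: [0.0, 0.94, 0.341, 0.001]
contact_force: [1.0, 0.5, 0.0]
finger_gap: 0.7
grip_force: 0.0
```

Run:
```python
from h import *
t=ctrl.capture("top");s=ctrl.capture("scene");w=ctrl.capture("wrist");np.save("w4.npy",ctrl.read_state(),allow_pickle=True)
cv2.imwrite("pics/w4.png",w[:,:,::-1]);cv2.imwrite("pics/s4.png",s[:,:,::-1])
a=cv2.resize(w[:200,200:440],None,fx=2,fy=2,interpolation=2);b=cv2.resize(s[130:280,160:360],None,fx=2,fy=400/150,interpolation=2)
cv2.imwrite("pics/c4.png",np.hstack([a,b[:,:320*1+80]])[:,:,::-1][:,:800])
i0=cv2.imread("pics/scene0.png")[:,:,::-1].copy()
print([q for q in blobs(s,"blue") if q[0][0]==180],blobs(s,"red"))
print("blue area diff",np.abs(s[200:290,170:212].astype(int)-i0[200:290,170:212]).mean())
```

```text
[([180, 211, 19, 30, 451], [189.1, 225.8])] [([301, 147, 15, 25, 343], [308.0, 159.3]), ([159, 220, 21, 17, 232], [168.5, 227.9]), ([66, 273, 51, 12, 490], [89.5, 277.8])]
blue area diff 2.861463844797178
```

View pics/c4.png

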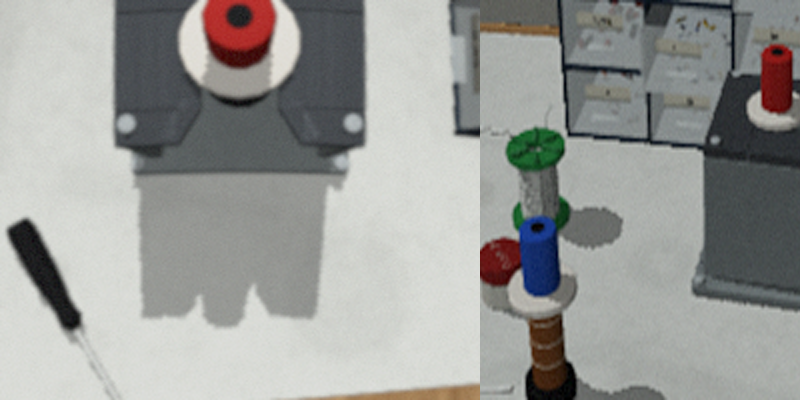

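Cartridge hangs upright with its flange on the plate, socket at crop (239,15); blue stands unmoved. Checking the depth.

Run:
```python
from h import *
st=np.load("w4.npy",allow_pickle=True).item();Rm=R.from_quat(np.roll(st["ee_rot"],-1)).as_matrix()
px=np.array([(239,15),(126,123),(352,123)])/2+[199.75,-.25]
sc=rays("scene",np.array([777-480,53])/[2,400/150]+[159.75,129.7])
k=tri(rays("wrist",px[0],st),sc)
a=plane("wrist",px[:1],.154,st); b=plane("wrist",px[1:],.112,st)
L=lambda P:((P-st["ee_pos"])@Rm).round(4)
print("tri",k,L(k)); print(L(a),L(b))
```

```text
tri [0.52324846 0.20724845 0.15423182] [0.1488 0.0011 0.0857]
[[0.1499 0.0011 0.0859]] [[ 0.1142 -0.0476  0.1278]
 [ 0.1142  0.0495  0.1279]]
```

```bash
python3 -c "
from bench import ctrl
print(ctrl.job_done())"
```

```text
the job is handed in; nothing more can be done
None
```

The red-headed cartridge hangs upright at the seat, about 45 mm in from the plate's front edge, its flange resting on the plate; I let go, backed off and handed the job in at about 10 s, with the blue-headed cartridge still where it stood.

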